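# Lock the running take-up platter with its pin

### The job

The round platter of the wire take-up unit is still being turned slowly by its slip clutch; lock it so that the full spool can be changed. Take the red-handled lock pin out of the tool block, hold it upright over the slot of the fixed fork and rub its tip lightly on the turning platter so that the platter slows well below half its speed; never stab the pin into the hole while the platter runs at speed. When the lock hole has come round under the tip and the pin catches in it, push the pin down through the hole into the slot until its collar sits flat on the platter, pressing gently all the time, then let go and leave the other things on the bench where they are.

Things in the scene. Friction and masses are not known exactly. Their poses are not given: they have to be found in the camera images.
- pin_grip (a point): Grip point of the lock pin, on its axis 30 mm above its collar's underside: red plastic handle, square, 16 x 16 mm, reaching from 26 mm below to 16 mm above this point; x and y are normal to its flats (any pair may be gripped), z up along the pin. The pin is 69 mm long, about 60 g, and starts upright with only its steel shank in the tool block.
- pin_collar (a point): Centre of the underside of the lock pin's dark round collar (22 mm across, 4 mm thick), between the handle above and the steel shank below. z up along the pin.
- pin_tip (a point): Lower end of the lock pin's round steel shank, on its axis, 23 mm below the collar's underside and 53 mm below the grip point. The shank is 10 mm across, its end bevelled over the last 1 mm. Pressed on the platter it rubs with a friction coefficient of about 0.5 to 0.7.
- park_hole (a point): Mouth of the hole of the black tool block where the pin stands at the start, on the block's upper face, 30 mm above the bench; 12 mm wide, 26 mm deep. The block (56 x 90 x 30 mm) is fixed; y of this frame runs along its long side. Two thin hex keys stand about 40 mm away in -y, at most 16 mm above the block.
- platter_axis (a point): Centre of the level aluminium platter (160 mm across, 6 mm thick) of the fixed take-up unit, at its upper face, 49 mm above the bench. A solder spool, 54 mm wide and 40 mm high, turns on its middle. A blue drive box (64 mm high, wire guide up to 110 mm) stands 88 to 138 mm from here in +x of this frame; the fork lies in -x.
- fork_slot (a point): Fixed place where the lock hole must stop: centre line of the steel fork's slot, 64 mm from the axis, given at the level of the platter's upper face. x along the slot towards the axis, y across it, z up. The slot is 13 mm wide and runs from 35 mm outside this point (seen beyond the rim between two yellow marks) to 13 mm inside; its mouth is 9 mm below this level, its floor 31 mm.
- lock_hole (a point): Centre of the mouth of the platter's single lock hole, ringed in yellow, on the platter's upper face, 64 mm from the axis; it turns with the platter. The hole is round, 15 mm wide and goes through the 6 mm platter. Once the pin has caught in it, the clutch goes on pulling the pin sideways, counter-clockwise, with about 5 N, which can carry a yielding arm some mm past the slot.
- platter (a joint): Turn of the platter in rad, growing counter-clockwise seen from above, counting on over whole turns; the hole is over the slot at multiples of 2 pi. Left alone it turns steadily at about 1.6 rad/s in the growing sense. Drag slows it in proportion and about 0.3 N m (some 7 to 9 N of pin pressed on the hole's circle) stalls it; eased, it is back at speed in about 0.3 s.
- solvent_bottle: White plastic solvent bottle, 66 x 66 x 123 mm, a bystander; origin at the centre of its underside, z up.
- glass_dish: Clear glass dish, 88 mm across and 20 mm high, a bystander; origin at the centre of its underside, z up.
- flux_tin: Red round flux tin, 58 mm across and 20 mm high, a bystander; origin at the centre of its underside, z up.
- amber_tape: Roll of amber tape lying flat, 58 mm across and 12 mm high, a bystander; origin at the centre of its underside, z up.

How it is judged:
By the outcome, as a careful person would: the job done as asked, in the order asked, and still so for the second after the job is handed in, with the robot touching nothing.
It also fails if it takes over 64 s, if anything falls off the work surface, if the arm or the gripper's body presses on something with over 40 N, if the wrist force passes 120 N, or if a joint passes its speed limit or range.

### The arm

A 6-joint arm with a two-finger parallel gripper is mounted at the origin on a cart in front of the work surface, level with it; the furniture and walls round the work are solid. World frame = base frame: x ahead of the robot, y to its left, z up, the work surface at z = 0. Lengths are in m, angles in rad, forces in N, time in s.
With the tool pointing down it reaches from about 0.35 to 0.85 m from the base axis. Payload 8.1 kg.
Tool frame: the origin (TCP) lies midway between the tips of the shut fingers; the grasp point (between the pads) lies 19 mm behind it; z points along the fingers, y is the direction in which the jaws open and shut (so a half turn about z gives the same grasp; the last joint's range is limited). The gripper opens to 93 mm and grips with 3 to 60 N. Pads are 15 mm wide; open, the fingers measure 128 mm over their backs; the gripper's body (75 mm by 188 mm) begins 65 mm behind the grasp point.
Start: joints at [-1.376, 0.13, 1.488, -0, 1.523, -0.085], TCP at [0.166, -0.577, 0.219] pointing down, gripper open.
Joint ranges: [-2.96, 2.96], [-0.89, 2.26], [0.02, 2.5], [-1.34, 4.48], [0, 2.73], [-2.66, 2.66]. Speed limits (rad/s): [2.39, 2.39, 2.79, 3.14, 3.14, 3.14].

### API

Orientations are given as a rotation vector (axis times angle).
In Python, from plant import robot gives the robot as it stands. The module is installed in compiled form; this text tells all that it offers.
- The arm moves only by the shell command python3 -m pendant 'ROWS' [FORCE]. ROWS is JSON, a list of rows, each an object with "translation": the shift along the tool's x, y, z in mm, a list of three; "twist": the turn, a rotation vector about the tool's x, y, z in rad, a list of three; "grip": the opening, from -1 (shut) to 1 (fully open). A call has exactly 10 rows; each row shifts and turns the pose as measured when the row begins, along the tool's axes as they then stand; what a row does not reach is not made up. A row lasts 1/10 s, in which the tool goes at most 50 mm and 8.59 degrees, less where a joint would pass 70% of its speed; a pose out of reach is approached as far as the arm can. A call is refused whole if a number of a shift passes 50 or a number of a turn 0.15, either way. A call with a gripper value outside its range is refused whole. The fingers move at their own pace and stop on an object; FORCE is the grip in N (left out, the last holds). Time passes only in rows, so rows that do not move let the fingers close, or fill a call up. It gives the time, the measured TCP pose, the force and the opening at its end, in the units of the state.
- robot.read_state(): the state, without advancing time (a new reading comes with each control period).
- robot.read_camera(name): name is "scene" or "top" or "wrist"; returns (picture, depth): 384x512x3 uint8, red, green, blue; 384x512 float32, m along the optical axis (not along the pixel's ray), 0 where there is no reading.
- robot.camera_info(name): a dict with "vertical_fov" (degrees; the focal length in pixels is half the picture's height over the tangent of half this angle, whatever the lens; pixels are square), "cx", "cy" (the principal point, pixels), "cam_to_world" (4x4, takes a point from camera to world coordinates). Camera axes: x right, y up, looking along -z (the intrinsics and any distortion apply to the point x, -y, -z); pixel columns grow to the right and rows downward; lengths in m; the calibration is good to about 2 mm. A picture is of the moment at which its call begins: read the wrist's pose just before it. camera_info takes no time and is no camera call; for the wrist camera it gives the pose at the moment of the call.
- robot.close_job(): hands the job in, once; it reports no verdict.
The state is a dict: "t": time; "q": joint angles; "dq": joint speeds; "joint_torque": joint torques, N m; "tool_pos": TCP position; "orientation": TCP orientation; "force": force on the tool from outside, world axes, zero at the start; "wrist_torque": the same for the moment, N m; "opening": finger opening in m.
Only numpy, scipy, OpenCV 4.12 (cv2) and the standard library are available. Lean on these libraries where they do the work, as an engineer would, in place of code of your own. Each camera call takes 0.05 s, during which the arm holds its last target. There are 200 camera calls.

## Working session

There is one attempt and no reset: what is moved stays moved. The work goes in short steps, Python scripts to look and compute and a shell command to move; the robot and the scene stay as the last step left them, time stands still between calls to the robot, and variables do not carry over. Pictures are saved under pics/ and viewed, about 8 in all and at most 12, crops included, and the job is handed in when it is done.

```bash
mkdir -p pics; cat > h.py <<'E'
import numpy as np, cv2
from plant import robot
from scipy.spatial.transform import Rotation as R
def info(n):
    i=robot.camera_info(n); f=192/np.tan(np.radians(i['vertical_fov'])/2); return i,f
def px2w(n,u,v,d=None,z=None,i=None):
    i0,f=info(n); i=i or i0
    T=np.array(i['cam_to_world']); r=np.array([(u-i['cx'])/f,-(v-i['cy'])/f,-1.])
    if z is not None: d=(z-T[2,3])/(T[:3,:3]@r)[2]
    return T[:3,:3]@(r*d)+T[:3,3]
def snap(n,name):
    i=robot.camera_info(n); p,d=robot.read_camera(n)
    cv2.imwrite(f'pics/{name}.png',p[:,:,::-1]); np.save(f'pics/{name}.npy',d); return p,d,i
E
python3 - <<'E'
from h import *
s=robot.read_state();print(s)
for n in ('top','scene'):
    p,d,i=snap(n,n+'1');print(n,i)
a=cv2.imread('pics/top1.png');b=cv2.imread('pics/scene1.png')
cv2.imwrite('pics/top1x.png',cv2.resize(a,(800,600)))
E
```

```text
{'t': 0.0, 'q': array([-1.37641604e+00,  1.31172303e-01,  1.48930126e+00, -3.10354037e-05,
        1.52300236e+00, -8.54125020e-02]), 'dq': array([-0.00038465,  0.00017761, -0.0015818 , -0.00117274,  0.00067117,
        0.00088443]), 'joint_torque': array([ 6.54822215e-04, -5.59832418e+01, -4.91758776e+01,  7.66410213e-02,
        3.50363553e-02, -1.42203762e-04]), 'tool_pos': array([ 0.16558332, -0.5760899 ,  0.21756874]), 'orientation': array([-3.10903993e+00, -4.37805693e-01,  2.09591189e-04]), 'force': array([-0.54375553, -0.08972029, -0.34774088]), 'wrist_torque': array([ 0.01537013, -0.01382687,  0.04026673]), 'opening': 0.09320782724662899}
top {'vertical_fov': 43.17852587533635, 'cx': 258.4595710466585, 'cy': 196.11077985141043, 'cam_to_world': array([[-0.12402927,  0.97083047, -0.20519487,  0.31338291],
       [-0.99226575, -0.12239751,  0.02067675, -0.08544583],
       [-0.00504172,  0.20617236,  0.9785027 ,  1.31178966],
       [ 0.        ,  0.        ,  0.        ,  1.        ]])}
scene {'vertical_fov': 54.506419180014575, 'cx': 259.08308449136933, 'cy': 192.17706124388943, 'cam_to_world': array([[ 0.88979038,  0.20153984, -0.40945668,  0.11898037],
       [-0.45635539,  0.3999788 , -0.79483125, -0.9780368 ],
       [ 0.00358383,  0.89409096,  0.44787108,  0.5784685 ],
       [ 0.        ,  0.        ,  0.        ,  1.        ]])}
```

View pics/top1x.png

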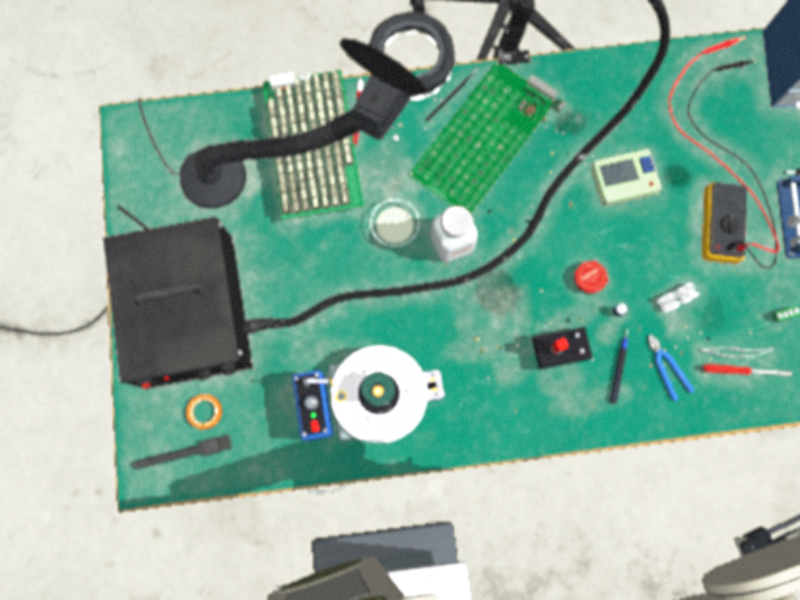

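View pics/scene1.png

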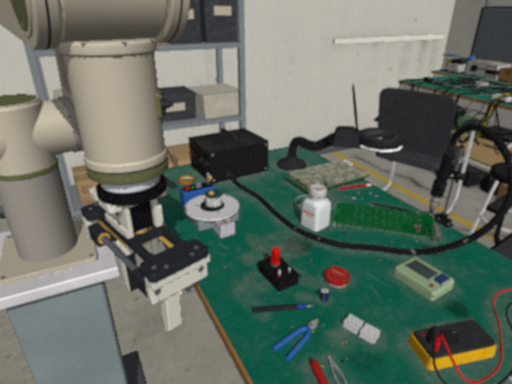

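The top view shows the platter at about (379,392) in the 800-pixel picture, with the fork to its right (435,385). The tool block with the red handle is at (562,348). I'll enlarge that area.

```bash
python3 - <<'E'
from h import *
a=cv2.imread('pics/top1.png')[205:295,190:390]
cv2.imwrite('pics/c1.png',cv2.resize(a,(800,360),interpolation=cv2.INTER_CUBIC))
print(px2w('top',360,223,z=.07),px2w('top',242.6,251,z=.049),px2w('top',278,246,z=.04))
E
```

```text
[ 0.4705661  -0.36306686  0.07      ] [ 0.43872415 -0.05316781  0.049     ] [ 0.44105432 -0.14656487  0.04      ]
```

View pics/c1.png

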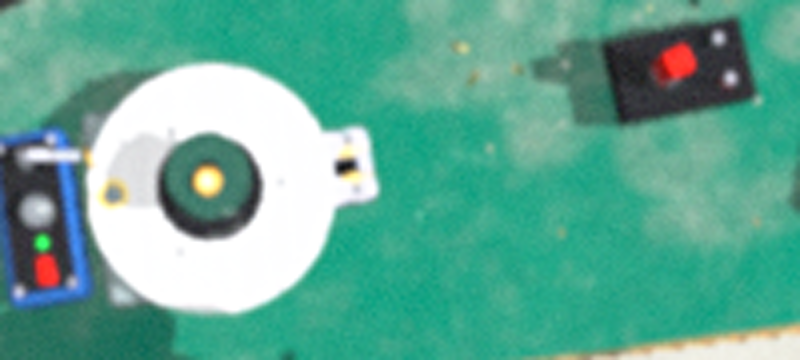

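```bash
cat >> h.py <<'E'
def delta(x,y,z):
    s=robot.read_state(); M=R.from_rotvec(s['orientation']).as_matrix()
    return np.round(M.T@(np.array([x,y,z])-s['tool_pos'])*1000,1)
E
python3 - <<'E'
from h import *
s=robot.read_state();print(R.from_rotvec(s['orientation']).as_matrix().round(3))
print(delta(.43,-.363,.22))
T=robot.camera_info('wrist');print(T)
M=R.from_rotvec(s['orientation']).as_matrix(); W=np.array(T['cam_to_world']);print(M.T@(W[:3,3]-s['tool_pos']),M.T@W[:3,:3])
E
```

```text
[[ 0.961  0.276 -0.   ]
 [ 0.276 -0.961  0.002]
 [ 0.    -0.002 -1.   ]]
[ 312.9 -131.8   -2. ]
{'vertical_fov': 69.42978069240893, 'cx': 255.50119245713265, 'cy': 190.7007985236515, 'cam_to_world': array([[ 0.275042  ,  0.91628029,  0.29117406,  0.24773413],
       [-0.96142842,  0.26297518,  0.0806192 , -0.55258998],
       [-0.00270177, -0.30211668,  0.95326713,  0.38464578],
       [ 0.        ,  0.        ,  0.        ,  1.        ]])}
[ 0.08543266 -0.00024258 -0.16694234] [[-1.17274737e-03  9.53220500e-01  3.02273557e-01]
 [ 9.99998781e-01  8.06298169e-04  1.33708683e-03]
 [ 1.03081596e-03  3.02274757e-01 -9.53220284e-01]]
```

```bash
python3 -m pendant '[{"translation":[0,0,0],"twist":[0,0,-0.135],"grip":0},{"translation":[0,0,0],"twist":[0,0,-0.135],"grip":0},{"translation":[0,0,0],"twist":[0,0,-0.135],"grip":0},{"translation":[0,0,0],"twist":[0,0,-0.135],"grip":0},{"translation":[0,0,0],"twist":[0,0,-0.135],"grip":0},{"translation":[0,0,0],"twist":[0,0,-0.135],"grip":0},{"translation":[0,0,0],"twist":[0,0,-0.135],"grip":0},{"translation":[0,0,0],"twist":[0,0,-0.135],"grip":0},{"translation":[0,0,0],"twist":[0,0,-0.135],"grip":0},{"translation":[0,0,0],"twist":[0,0,-0.135],"grip":0}]' 20
python3 - <<'E'
from h import *
s=robot.read_state();print(R.from_rotvec(s['orientation']).as_matrix().round(3),delta(.47,-.363,.2))
E
```

```text
t: 1.1
tool_pos: [0.1649, -0.5726, 0.2112]
orientation: [-2.088, -2.333, -0.012]
force: [-0.1, -0.1, 0.0]
opening: 0.0469
[[-0.111  0.994 -0.002]
 [ 0.994  0.111  0.013]
 [ 0.013 -0.001 -1.   ]] [174.4 326.4  13.1]
```

```bash
python3 -m pendant '[{"translation":[18,33,0],"twist":[0,0,0.008],"grip":0},{"translation":[18,33,0],"twist":[0,0,0.008],"grip":0},{"translation":[18,33,0],"twist":[0,0,0.008],"grip":0},{"translation":[18,33,0],"twist":[0,0,0.008],"grip":0},{"translation":[18,33,0],"twist":[0,0,0.008],"grip":0},{"translation":[18,33,0],"twist":[0,0,0.008],"grip":0},{"translation":[18,33,0],"twist":[0,0,0],"grip":0},{"translation":[18,33,0],"twist":[0,0,0],"grip":0},{"translation":[18,33,0],"twist":[0,0,0],"grip":0},{"translation":[18,33,0],"twist":[0,0,0],"grip":0}]'
python3 - <<'E'
from h import *
s=robot.read_state();print(R.from_rotvec(s['orientation']).as_matrix().round(3))
p,d,i=snap('wrist','w1')
np.save('pics/w1T.npy',i['cam_to_world'])
cv2.imwrite('pics/w1x.png',cv2.resize(p[:,:,::-1],(800,600),interpolation=cv2.INTER_CUBIC))
E
```

```text
t: 2.1
tool_pos: [0.4839, -0.3582, 0.2072]
orientation: [-2.141, -2.273, -0.014]
force: [1.4, -0.2, -0.5]
opening: 0.0462
[[-0.06   0.998 -0.008]
 [ 0.998  0.06   0.02 ]
 [ 0.02  -0.007 -1.   ]]
```

View pics/w1x.png

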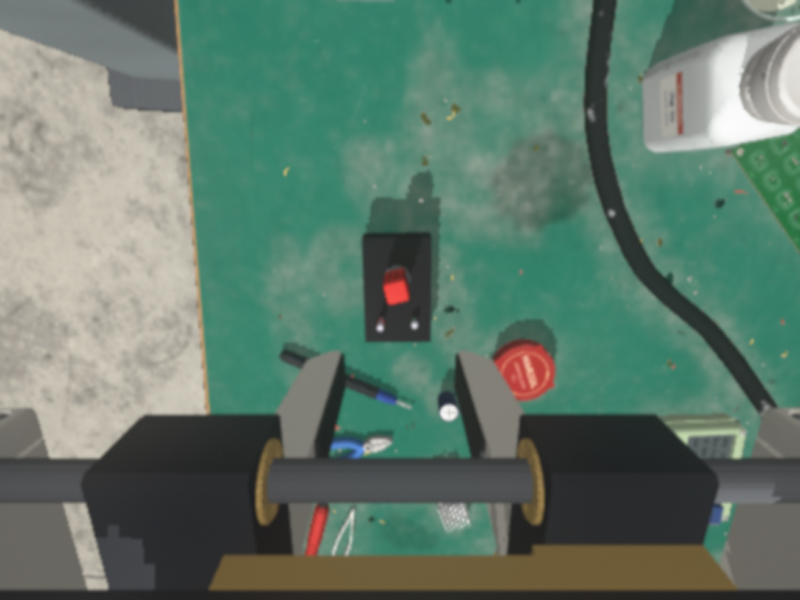

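```bash
cat >> h.py <<'E'
def cloud(d,i,mask):
    T=np.array(i['cam_to_world']); f=192/np.tan(np.radians(i['vertical_fov'])/2)
    v,u=np.nonzero(mask&(d>0)); z=d[v,u]
    return np.c_[(u-i['cx'])/f*z,-(v-i['cy'])/f*z,-z]@T[:3,:3].T+T[:3,3]
E
python3 - <<'E'
from h import *
p=cv2.imread('pics/w1.png')[:,:,::-1].astype(int);d=np.load('pics/w1.npy');i=robot.camera_info('wrist')
print(np.abs(np.load('pics/w1T.npy')-i['cam_to_world']).max())
m=(p[...,0]>140)&(p[...,1]<90)&(p[...,2]<90); m[:160]=0;m[205:]=0;m[:,:235]=0;m[:,275:]=0
P=cloud(d,i,m);print(len(P),np.percentile(P[:,2],[5,25,50,75,95]))
t=P[P[:,2]>np.percentile(P[:,2],50)-.003]
r=cv2.minAreaRect((t[:,:2]*1000).astype(np.float32));print(len(t),t.mean(0),r)
# block top
b=(p.max(2)<60);b[:145]=0;b[222:]=0;b[:,:228]=0;b[:,:]&=True;b[:,280:]=0
B=cloud(d,i,b);B=B[(B[:,2]>.02)&(B[:,2]<.04)];print(len(B),np.median(B[:,2]),cv2.minAreaRect((B[:,:2]*1000).astype(np.float32)))
E
```

```text
0.003582014980451853
203 [0.03097882 0.07564409 0.07624035 0.07680982 0.07743409]
187 [ 0.4856458  -0.35530175  0.07629436] ((485.5722351074219, -355.68951416015625), (16.077314376831055, 15.964990615844727), 19.531381607055664)
2165 0.030464905634511263 ((486.48004150390625, -366.5008544921875), (52.938575744628906, 88.67984008789062), 3.613110065460205)
```

```bash
python3 - <<'E'
from h import *
p=cv2.imread('pics/w1.png')[:,:,::-1].astype(int);d=np.load('pics/w1.npy');i=robot.camera_info('wrist');i['cam_to_world']=np.load('pics/w1T.npy')
m=(p[...,0]>140)&(p[...,1]<90)&(p[...,2]<90); m[:160]=0;m[205:]=0;m[:,:235]=0;m[:,275:]=0
P=cloud(d,i,m)
t=P[P[:,2]>np.percentile(P[:,2],50)-.003]
print(t.mean(0),cv2.minAreaRect((t[:,:2]*1000).astype(np.float32)))
# square fit: 
b=[]
for a in np.arange(0,90,3):
    c,s=np.cos(np.radians(a)),np.sin(np.radians(a)); q=t[:,:2]@np.array([[c,-s],[s,c]]); e=np.ptp(q,axis=0);b.append((round(e.prod()*1e6),a))
print(sorted(b)[:8])
c=t.mean(0);print(delta(c[0],c[1],.125),robot.read_state()['tool_pos'])
E
```

```text
[ 0.48104215 -0.35936511  0.07647775] ((480.9619445800781, -359.7562255859375), (16.078126907348633, 15.965676307678223), 19.365205764770508)
[(257, np.int64(18)), (259, np.int64(15)), (260, np.int64(21)), (266, np.int64(12)), (271, np.int64(24)), (273, np.int64(9)), (278, np.int64(6)), (284, np.int64(3))]
[-6.3 -7.1 82. ] [ 0.48816742 -0.3544265   0.20704406]
```

```bash
python3 -m pendant '[{"translation":[-2,-2,20],"twist":[0,0.02,-0.05],"grip":0},{"translation":[-2,-2,20],"twist":[0,0,-0.05],"grip":0},{"translation":[-1,-2,20],"twist":[0,0,-0.05],"grip":0},{"translation":[0,0,10],"twist":[0,0,-0.05],"grip":0},{"translation":[0,0,5],"twist":[0,0,0],"grip":0},{"translation":[0,0,0],"twist":[0,0,0],"grip":0},{"translation":[0,0,0],"twist":[0,0,0],"grip":0},{"translation":[0,0,0],"twist":[0,0,0],"grip":0},{"translation":[0,0,0],"twist":[0,0,0],"grip":0},{"translation":[0,0,0],"twist":[0,0,0],"grip":0}]'
python3 - <<'E'
from h import *
s=robot.read_state();print(R.from_rotvec(s['orientation']).as_matrix().round(3))
p,d,i=snap('wrist','w2');np.save('pics/w2T.npy',i['cam_to_world'])
p=p.astype(int)
m=(p[...,0]>140)&(p[...,1]<90)&(p[...,2]<90); m[:,:200]=0;m[:,310:]=0
P=cloud(d,i,m);P=P[np.linalg.norm(P[:,:2]-[.481,-.359],axis=1)<.025]
t=P[P[:,2]>np.percentile(P[:,2],70)-.003]
print(len(t),t.mean(0),cv2.minAreaRect((t[:,:2]*1000).astype(np.float32)))
b=[]
for a in np.arange(0,90,3):
    c,s=np.cos(np.radians(a)),np.sin(np.radians(a)); q=t[:,:2]@np.array([[c,-s],[s,c]]); e=np.ptp(q,axis=0);b.append((round(e.prod()*1e6),a))
print(sorted(b)[:6])
c=t.mean(0);print(delta(c[0],c[1],.043))
cv2.imwrite('pics/w2x.png',p[:,:,::-1])
E
```

```text
t: 3.15
tool_pos: [0.4843, -0.3548, 0.1294]
orientation: [-1.88, -2.476, -0.046]
force: [0.5, 0.8, -0.8]
opening: 0.0466
[[-0.269  0.963 -0.008]
 [ 0.962  0.269  0.043]
 [ 0.044  0.004 -0.999]]
324 [ 0.48080127 -0.35938936  0.0765043 ] ((480.86346435546875, -359.71673583984375), (15.714563369750977, 16.18199920654297), 13.77309799194336)
[(255, np.int64(15)), (260, np.int64(12)), (265, np.int64(18)), (277, np.int64(21)), (280, np.int64(9)), (288, np.int64(24))]
[-7.1 -5.  86.2][ WARN:0@1.242] global loadsave.cpp:1063 imwrite_ Unsupported depth image for selected encoder is fallbacked to CV_8U.
```

View pics/w2x.png

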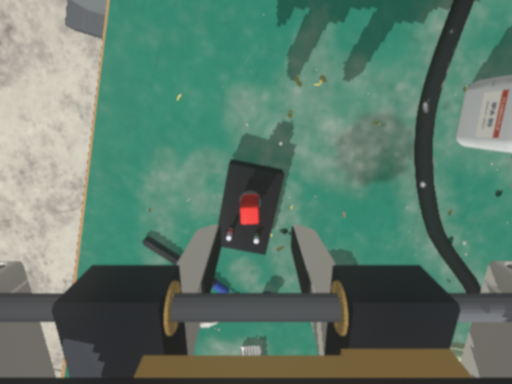

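```bash
python3 -m pendant '[{"translation":[-2,-2.5,0],"twist":[0,-0.044,0],"grip":0},{"translation":[-1.5,-2,10],"twist":[0,0,0],"grip":0},{"translation":[0,0,10],"twist":[0,0,0],"grip":0},{"translation":[0,0,10],"twist":[0,0,0],"grip":0},{"translation":[0,0,0],"twist":[0,0,0],"grip":0},{"translation":[0,0,0],"twist":[0,0,0],"grip":0},{"translation":[0,0,0],"twist":[0,0,0],"grip":0},{"translation":[0,0,0],"twist":[0,0,0],"grip":0},{"translation":[0,0,0],"twist":[0,0,0],"grip":0},{"translation":[0,0,0],"twist":[0,0,0],"grip":0}]'
python3 - <<'E'
from h import *
s=robot.read_state();print(R.from_rotvec(s['orientation']).as_matrix().round(3))
print(delta(.4808,-.3594,.043))
E
```

```text
t: 4.2
tool_pos: [0.4814, -0.3601, 0.0971]
orientation: [1.899, 2.5, 0.007]
force: [0.4, -0.2, -0.6]
opening: 0.0463
[[-0.268  0.963  0.004]
 [ 0.963  0.268  0.002]
 [ 0.001  0.005 -1.   ]]
[ 0.8 -0.6 54.1]
```

```bash
python3 -m pendant '[{"translation":[0.4,-0.3,10],"twist":[0,0,0],"grip":0},{"translation":[0.4,-0.3,10],"twist":[0,0,0],"grip":0},{"translation":[0,0,10],"twist":[0,0,0],"grip":0},{"translation":[0,0,10],"twist":[0,0,0],"grip":0},{"translation":[0,0,8],"twist":[0,0,0],"grip":0},{"translation":[0,0,6],"twist":[0,0,0],"grip":0},{"translation":[0,0,0],"twist":[0,0,0],"grip":0},{"translation":[0,0,0],"twist":[0,0,0],"grip":0},{"translation":[0,0,0],"twist":[0,0,0],"grip":0},{"translation":[0,0,0],"twist":[0,0,0],"grip":0}]'
python3 -c "
from h import *
s=robot.read_state();print(R.from_rotvec(s['orientation']).as_matrix().round(3))
print(delta(.4808,-.3594,.043))"
```

```text
t: 5.2
tool_pos: [0.4803, -0.3589, 0.0374]
orientation: [1.9, 2.501, 0.007]
force: [-0.2, 0.3, -0.5]
opening: 0.0467
[[-0.268  0.963  0.003]
 [ 0.963  0.268  0.003]
 [ 0.002  0.004 -1.   ]]
[-0.6  0.3 -5.6]
```

```bash
python3 -m pendant '[{"translation":[-0.6,0.3,-4],"twist":[0,0,0],"grip":0},{"translation":[0,0,0],"twist":[0,0,0],"grip":0},{"translation":[0,0,0],"twist":[0,0,0],"grip":-1},{"translation":[0,0,0],"twist":[0,0,0],"grip":-1},{"translation":[0,0,0],"twist":[0,0,0],"grip":-1},{"translation":[0,0,0],"twist":[0,0,0],"grip":-1},{"translation":[0,0,0],"twist":[0,0,0],"grip":-1},{"translation":[0,0,0],"twist":[0,0,0],"grip":-1},{"translation":[0,0,0],"twist":[0,0,0],"grip":-1},{"translation":[0,0,0],"twist":[0,0,0],"grip":-1}]' 45
python3 -c "
from h import *
s=robot.read_state();print(R.from_rotvec(s['orientation']).as_matrix().round(3),s['force'],s['opening'],s['wrist_torque'])"
```

```text
t: 6.2
tool_pos: [0.4818, -0.3603, 0.0436]
orientation: [1.898, 2.498, 0.006]
force: [-0.2, -0.9, 0.1]
opening: 0.0159
[[-0.268  0.963  0.006]
 [ 0.963  0.268  0.001]
 [-0.001  0.006 -1.   ]] [-0.16393662 -0.85352857  0.10015397] 0.015931580172771083 [ 0.00785923 -0.05177716  0.00160997]
```

```bash
python3 -m pendant '[{"translation":[0,0,-5],"twist":[0,0,0],"grip":-1},{"translation":[0,0,-8],"twist":[0,0,0],"grip":-1},{"translation":[0,0,-10],"twist":[0,0,0],"grip":-1},{"translation":[0,0,-15],"twist":[0,0,0],"grip":-1},{"translation":[0,0,-20],"twist":[0,0,0],"grip":-1},{"translation":[0,0,-20],"twist":[0,0,0],"grip":-1},{"translation":[10,0,-20],"twist":[0,0,0],"grip":-1},{"translation":[20,0,-10],"twist":[0,0,0],"grip":-1},{"translation":[30,0,0],"twist":[0,0,0],"grip":-1},{"translation":[30,0,0],"twist":[0,0,0],"grip":-1}]'
python3 -m pendant '[{"translation":[30,0,0],"twist":[0,0,0],"grip":-1},{"translation":[25,0,0],"twist":[0,0,0],"grip":-1},{"translation":[15,0,0],"twist":[0,0,0],"grip":-1},{"translation":[5,0,0],"twist":[0,0,0],"grip":-1},{"translation":[0,0,0],"twist":[0,0,0],"grip":-1},{"translation":[0,0,0],"twist":[0,0,0],"grip":-1},{"translation":[0,0,0],"twist":[0,0,0],"grip":-1},{"translation":[0,0,0],"twist":[0,0,0],"grip":-1},{"translation":[0,0,0],"twist":[0,0,0],"grip":-1},{"translation":[0,0,0],"twist":[0,0,0],"grip":-1}]'
python3 - <<'E'
from h import *
s=robot.read_state();print(R.from_rotvec(s['orientation']).as_matrix().round(3),s['force'],s['opening'])
p,d,i=snap('wrist','w3');np.save('pics/w3T.npy',i['cam_to_world'])
cv2.imwrite('pics/w3x.png',cv2.resize(p[:,:,::-1],(800,600),interpolation=cv2.INTER_CUBIC))
E
```

```text
t: 7.2
tool_pos: [0.4581, -0.2756, 0.1666]
orientation: [1.897, 2.488, 0.006]
force: [0.4, -0.0, -1.0]
opening: 0.0158
t: 8.2
tool_pos: [0.4394, -0.2019, 0.1752]
orientation: [1.89, 2.479, 0.007]
force: [-0.3, 0.1, -0.8]
opening: 0.0158
[[-0.265  0.964  0.022]
 [ 0.964  0.265 -0.011]
 [-0.016  0.018 -1.   ]] [-0.26715538  0.11008458 -0.80411698] 0.01579464276483841
```

View pics/w3x.png

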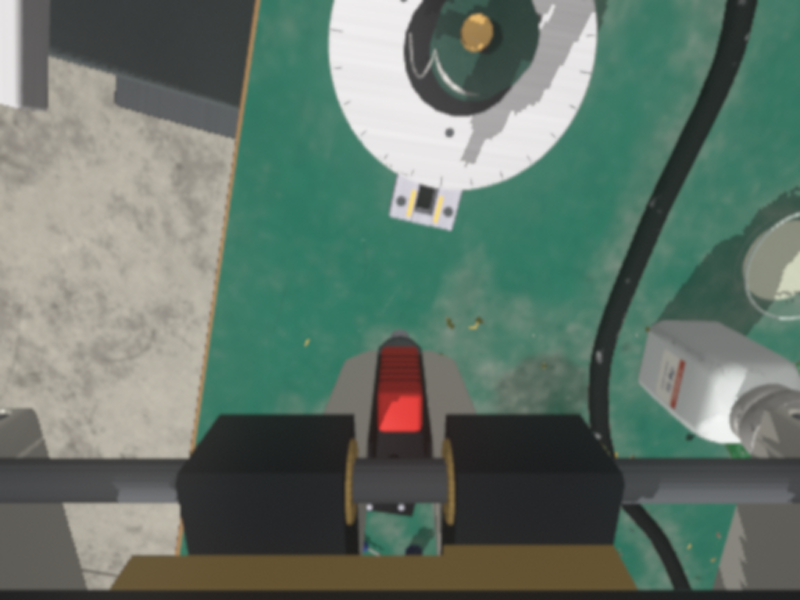

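The view shows the slot beyond the rim at about (425,200), between the yellow marks at (411,203) and (439,207). The platter rim runs from about (330,45) to (597,45), and the pin is held straight. I'll fit the rim and the slot from depth.

```bash
python3 - <<'E'
from h import *
from scipy.optimize import least_squares
def fit(name,n,T,win):
    d=np.load(f'pics/{name}.npy');i=robot.camera_info(n);i['cam_to_world']=T
    m=np.zeros(d.shape,bool);m[win[0]:win[1],win[2]:win[3]]=1
    P=cloud(d,i,m);P=P[(P[:,2]>.043)&(P[:,2]<.055)]
    zm=np.median(P[:,2]); c0=np.array([.44,-.053])
    # boundary: farthest point per angle bin
    a=np.arctan2(*(P[:,:2]-c0).T[::-1]);r=np.linalg.norm(P[:,:2]-c0,axis=1);E=[]
    for k in range(-36,36):
        s=(a>=k*np.pi/36)&(a<(k+1)*np.pi/36)&(r<.095)
        if s.sum()>3:
            j=np.argmax(np.where(s,r,0)); 
            if r[j]>.07:E.append(P[j,:2])
    E=np.array(E);f=least_squares(lambda q:np.linalg.norm(E-q[:2],axis=1)-q[2],[*c0,.08],loss='soft_l1',f_scale=.001)
    print(name,len(P),zm,len(E),f.x,np.abs(f.fun).mean())
    return f.x
T=np.load('pics/w3T.npy')
c=fit('w3','wrist',T,(0,125,205,390))
fit('top1','top',np.array(robot.camera_info('top')['cam_to_world']),(215,290,205,275))
i=robot.camera_info('wrist');i['cam_to_world']=T
p=cv2.imread('pics/w3.png')[:,:,::-1].astype(int);d=np.load('pics/w3.npy')
y=(p[...,0]>150)&(p[...,1]>120)&(p[...,2]<p[...,0]-50);y[:115]=0;y[150:]=0;y[:,:250]=0;y[:,300:]=0
Y=cloud(d,i,y);v,u=np.nonzero(y);print(len(Y),np.median(Y,axis=0))
L=u<272;print(Y[L].mean(0),Y[~L].mean(0),u[L].mean(),v[L].mean(),u[~L].mean(),v[~L].mean())
s=(Y[L].mean(0)+Y[~L].mean(0))/2
dr=(c[:2]-s[:2]);print('dist',np.linalg.norm(dr));dr/=np.linalg.norm(dr);sl=c[:2]-.064*dr;print('slotdir',dr,'slot',sl)
e=Y[~L].mean(0)-Y[L].mean(0);e/=np.linalg.norm(e);print('perp of marks',-e[1],e[0])
print(delta(sl[0],sl[1],.10))
# block-top check of wrist-camera: pin tip
E
```

```text
w3 13347 0.04996142177264157 46 [ 0.44017093 -0.050628    0.07981646] 0.00016052761170013587
top1 2524 0.04862085913163672 72 [ 0.43666169 -0.05156041  0.07955632] 0.0017475692877912744
103 [ 0.45236453 -0.14484787  0.04094126]
[ 0.43516242 -0.14522309  0.04089324] [ 0.4540613  -0.14440341  0.04097243] 262.80392156862746 129.84313725490196 280.0192307692308 133.80769230769232
dist 0.0942898816564396
slotdir [-0.04709869  0.99889024] slot [ 0.44318525 -0.11455698]
perp of marks -0.043330712965222395 0.9990520138327685
[84.3 25.4 74.3]
```

```bash
python3 -m pendant '[{"translation":[12,4,0],"twist":[0.012,0.015,0],"grip":-1},{"translation":[15,5,5],"twist":[0,0,0],"grip":-1},{"translation":[15,5,10],"twist":[0,0,0],"grip":-1},{"translation":[15,5,10],"twist":[0,0,0],"grip":-1},{"translation":[12,4,10],"twist":[0,0,0],"grip":-1},{"translation":[6,2,10],"twist":[0,0,0],"grip":-1},{"translation":[0,0,10],"twist":[0,0,0],"grip":-1},{"translation":[0,0,5],"twist":[0,0,0],"grip":-1},{"translation":[0,0,0],"twist":[0,0,0],"grip":-1},{"translation":[0,0,0],"twist":[0,0,0],"grip":-1}]'
cat >> h.py <<'E'
C=np.array([.4402,-.0506]); S=np.array([.4432,-.1146]); A0=np.arctan2(*(S-C)[::-1])
def phase(n,p,d,i):
    hsv=cv2.cvtColor(p,cv2.COLOR_RGB2HSV)
    m=(hsv[...,0]>18)&(hsv[...,0]<34)&(hsv[...,1]>90)&(hsv[...,2]>90)
    P=cloud(d,i,m)
    if not len(P): return 0,None
    r=np.linalg.norm(P[:,:2]-C,axis=1); P=P[(abs(r-.064)<.014)&(abs(P[:,2]-.047)<.012)]
    if len(P)<4: return len(P),None
    c=P.mean(0)[:2]-C
    return len(P),round(float((np.arctan2(c[1],c[0])-A0+np.pi)%(2*np.pi)-np.pi),3)
def look(*ns):
    for n in ns:
        t=robot.read_state()['t'];i=robot.camera_info(n);p,d=robot.read_camera(n);print(n,round(t,2),phase(n,p,d,i))
    return p
def stat():
    s=robot.read_state();M=R.from_rotvec(s['orientation']).as_matrix();print(s['t'],s['tool_pos'].round(4),'F',s['force'].round(2),'tz',M[2].round(3),'d',delta(S[0],S[1],.0856))
E
python3 - <<'E'
from h import *
stat();look('top','wrist','top');p=look('wrist');cv2.imwrite('pics/w4.png',p[:,:,::-1]);stat()
E
```

```text
t: 9.25
tool_pos: [0.4438, -0.1172, 0.1116]
orientation: [-1.905, -2.496, -0.006]
force: [-0.2, -0.4, -0.7]
opening: 0.0156
9.25 [ 0.4438 -0.1172  0.1116] F [-0.16 -0.45 -0.7 ] tz [ 0.004  0.002 -1.   ] d [ 2.6  0.  26. ]
top 9.25 (3, None)
wrist 9.3 (174, -1.376)
top 9.35 (2, None)
wrist 9.4 (177, -1.221)
9.45 [ 0.4442 -0.1173  0.1121] F [-0.22  0.63 -0.98] tz [ 0.003  0.003 -1.   ] d [ 2.7 -0.3 26.5]
```

View pics/w4.png

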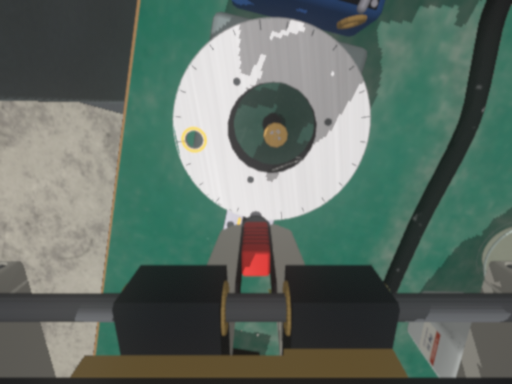

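The wrist view shows the lock hole at (196,139), about 1.2 rad before the slot and moving at about 1.55 rad/s. I'll descend to just above the platter while the hole passes.

```bash
python3 -m pendant '[{"translation":[1.5,0,7],"twist":[0,0,0],"grip":-1},{"translation":[1,0,6],"twist":[0,0,0],"grip":-1},{"translation":[0,0,4],"twist":[0,0,0],"grip":-1},{"translation":[0,0,2],"twist":[0,0,0],"grip":-1},{"translation":[0,0,0],"twist":[0,0,0],"grip":-1},{"translation":[0,0,0],"twist":[0,0,0],"grip":-1},{"translation":[0,0,0],"twist":[0,0,0],"grip":-1},{"translation":[0,0,0],"twist":[0,0,0],"grip":-1},{"translation":[0,0,0],"twist":[0,0,0],"grip":-1},{"translation":[0,0,0],"twist":[0,0,0],"grip":-1}]'
python3 -c "
from h import *
stat();look('wrist')"
```

```text
t: 10.45
tool_pos: [0.444, -0.115, 0.0922]
orientation: [1.907, 2.496, 0.007]
force: [1.0, -0.1, -0.1]
opening: 0.016
10.45 [ 0.444  -0.115   0.0922] F [ 1.04 -0.12 -0.1 ] tz [ 0.002  0.004 -1.   ] d [ 0.6 -0.7  6.6]
wrist 10.45 (162, 0.385)
```

```bash
python3 -m pendant '[{"translation":[0.5,-0.5,2],"twist":[0,0,0],"grip":-1},{"translation":[0,0,2],"twist":[0,0,0],"grip":-1},{"translation":[0,0,1],"twist":[0,0,0],"grip":-1},{"translation":[0,0,1],"twist":[0,0,0],"grip":-1},{"translation":[0,0,1],"twist":[0,0,0],"grip":-1},{"translation":[0,0,1],"twist":[0,0,0],"grip":-1},{"translation":[0,0,1],"twist":[0,0,0],"grip":-1},{"translation":[0,0,1],"twist":[0,0,0],"grip":-1},{"translation":[0,0,1],"twist":[0,0,0],"grip":-1},{"translation":[0,0,1],"twist":[0,0,0],"grip":-1}]'
python3 -c "
from h import *
stat();look('wrist')"
```

```text
t: 11.5
tool_pos: [0.4509, -0.116, 0.0855]
orientation: [1.898, 2.484, 0.018]
force: [2.5, 1.8, 5.5]
opening: 0.0157
11.5 [ 0.4509 -0.116   0.0855] F [2.47 1.84 5.47] tz [-0.005  0.019 -1.   ] d [ 3.3 -7.  -0.3]
wrist 11.5 (207, 1.542)
```

```bash
python3 -m pendant '[{"translation":[0.6,-2.2,1],"twist":[0.007,0.002,0],"grip":-1},{"translation":[0.6,-2.2,1],"twist":[0.006,0.002,0],"grip":-1},{"translation":[0.5,-2,1],"twist":[0,0,0],"grip":-1},{"translation":[0.5,-2,1],"twist":[0,0,0],"grip":-1},{"translation":[0.5,-2,1],"twist":[0,0,0],"grip":-1},{"translation":[0.5,-1.8,1],"twist":[0,0,0],"grip":-1},{"translation":[0.4,-1.6,1],"twist":[0,0,0],"grip":-1},{"translation":[0.3,-1.3,1],"twist":[0,0,0],"grip":-1},{"translation":[0.3,-1.2,1],"twist":[0,0,0],"grip":-1},{"translation":[0.3,-1.2,1],"twist":[0,0,0],"grip":-1}]'
python3 -c "
from h import *
stat();look('wrist','wrist','wrist');stat()"
```

```text
t: 12.55
tool_pos: [0.4453, -0.119, 0.0855]
orientation: [1.888, 2.473, 0.023]
force: [2.5, 0.7, 5.4]
opening: 0.0157
12.55 [ 0.4453 -0.119   0.0855] F [2.54 0.74 5.45] tz [-0.015  0.03  -0.999] d [ 4.8 -0.9 -0.2]
wrist 12.55 (251, 1.902)
wrist 12.6 (248, 1.919)
wrist 12.65 (242, 1.93)
12.7 [ 0.4453 -0.1191  0.0855] F [3.11 0.18 4.89] tz [-0.015  0.03  -0.999] d [ 4.9 -0.9 -0.2]
```

```bash
python3 -m pendant '[{"translation":[0.9,-1.1,0.8],"twist":[0.006,0.003,0],"grip":-1},{"translation":[0.9,-1.1,0.8],"twist":[0.006,0.003,0],"grip":-1},{"translation":[0.9,-1.1,0.8],"twist":[0.006,0.003,0],"grip":-1},{"translation":[0.9,-1.1,0.8],"twist":[0.006,0.003,0],"grip":-1},{"translation":[0.9,-1.1,0.8],"twist":[0.006,0.003,0],"grip":-1},{"translation":[0.9,-1.1,0.8],"twist":[0.006,0.003,0],"grip":-1},{"translation":[0.9,-1.1,0.8],"twist":[0.005,0.003,0],"grip":-1},{"translation":[0.9,-1.1,0.8],"twist":[0.005,0.003,0],"grip":-1},{"translation":[0.9,-1.1,0.8],"twist":[0.005,0.003,0],"grip":-1},{"translation":[0.9,-1.1,0.8],"twist":[0.005,0.003,0],"grip":-1}]'
python3 -c "
from h import *
stat();look('wrist','wrist')"
```

```text
t: 13.7
tool_pos: [0.442, -0.1168, 0.0855]
orientation: [-1.901, -2.49, 0.01]
force: [4.0, 0.9, 5.5]
opening: 0.0159
13.7 [ 0.442  -0.1168  0.0855] F [4.01 0.91 5.55] tz [ 0.003 -0.01  -1.   ] d [ 1.9  1.7 -0.2]
wrist 13.7 (288, 2.24)
wrist 13.75 (274, 2.249)
```

```bash
python3 -m pendant '[{"translation":[0.5,-0.6,0.6],"twist":[0.001,0.001,0],"grip":-1},{"translation":[0.5,-0.6,0.6],"twist":[0.001,0.001,0],"grip":-1},{"translation":[0.5,-0.6,0.6],"twist":[0.001,0.001,0],"grip":-1},{"translation":[0.5,-0.6,0.6],"twist":[0.001,0.001,0],"grip":-1},{"translation":[0.5,-0.6,0.6],"twist":[0.001,0.001,0],"grip":-1},{"translation":[0.5,-0.6,0.6],"twist":[0.001,0.001,0],"grip":-1},{"translation":[0.5,-0.6,0.6],"twist":[0.001,0.001,0],"grip":-1},{"translation":[0.5,-0.6,0.6],"twist":[0.001,0.001,0],"grip":-1},{"translation":[0.5,-0.6,0.6],"twist":[0.001,0.001,0],"grip":-1},{"translation":[0.5,-0.6,0.6],"twist":[0.001,0.001,0],"grip":-1}]'
python3 -c "
from h import *
stat();look('wrist','wrist')"
```

```text
t: 14.8
tool_pos: [0.4423, -0.116, 0.0855]
orientation: [-1.902, -2.491, 0.006]
force: [3.5, -0.6, 5.9]
opening: 0.0157
14.8 [ 0.4423 -0.116   0.0855] F [ 3.53 -0.61  5.87] tz [ 0.004 -0.007 -1.   ] d [ 1.1  1.2 -0.1]
wrist 14.8 (307, 2.546)
wrist 14.85 (307, 2.561)
```

```bash
for k in 1; do python3 -m pendant '[{"translation":[0.4,-0.5,0.2],"twist":[0.001,0,0],"grip":-1},{"translation":[0.4,-0.5,0.2],"twist":[0.001,0,0],"grip":-1},{"translation":[0.4,-0.5,0.2],"twist":[0.001,0,0],"grip":-1},{"translation":[0.4,-0.5,0.2],"twist":[0.001,0,0],"grip":-1},{"translation":[0.4,-0.5,0.2],"twist":[0.001,0,0],"grip":-1},{"translation":[0.4,-0.5,0.2],"twist":[0.001,0,0],"grip":-1},{"translation":[0.4,-0.5,0.2],"twist":[0.001,0,0],"grip":-1},{"translation":[0.4,-0.5,0.2],"twist":[0.001,0,0],"grip":-1},{"translation":[0.4,-0.5,0.2],"twist":[0.001,0,0],"grip":-1},{"translation":[0.4,-0.5,0.2],"twist":[0.001,0,0],"grip":-1}]'; done
python3 -c "
from h import *
stat();look('wrist','wrist')"
```

```text
t: 15.9
tool_pos: [0.4385, -0.1142, 0.0855]
orientation: [-1.901, -2.49, 0.017]
force: [4.2, -1.0, 5.2]
opening: 0.0159
15.9 [ 0.4385 -0.1142  0.0855] F [ 4.18 -1.04  5.18] tz [ 0.    -0.014 -1.   ] d [-1.6  4.5 -0.2]
wrist 15.9 (329, 2.983)
wrist 15.95 (338, 3.005)
```

```bash
for k in 1; do python3 -m pendant '[{"translation":[0,0.3,0.2],"twist":[-0.001,0,0],"grip":-1},{"translation":[0,0.3,0.2],"twist":[-0.001,0,0],"grip":-1},{"translation":[0,0.3,0.2],"twist":[-0.001,0,0],"grip":-1},{"translation":[0,0.3,0.2],"twist":[-0.001,0,0],"grip":-1},{"translation":[0,0.2,0.2],"twist":[-0.001,0,0],"grip":-1},{"translation":[0,0.2,0.2],"twist":[-0.001,0,0],"grip":-1},{"translation":[0,0.1,0.2],"twist":[-0.001,0,0],"grip":-1},{"translation":[0,0,0.2],"twist":[-0.001,0,0],"grip":-1},{"translation":[0,0,0.2],"twist":[-0.001,0,0],"grip":-1},{"translation":[0,0,0.2],"twist":[-0.001,0,0],"grip":-1}]'; done
python3 -c "
from h import *
stat();look('wrist','wrist')"
```

```text
t: 17.0
tool_pos: [0.4425, -0.1142, 0.0855]
orientation: [1.905, 2.495, -0.001]
force: [2.3, 0.8, 4.7]
opening: 0.0157
17.0 [ 0.4425 -0.1142  0.0855] F [2.33 0.75 4.69] tz [-0.003  0.001 -1.   ] d [-0.6  0.6 -0.1]
wrist 17.0 (338, -2.833)
wrist 17.05 (337, -2.812)
```

```bash
for k in 1; do python3 -m pendant '[{"translation":[0,-0.2,0.2],"twist":[0,0,0],"grip":-1},{"translation":[0,-0.2,0.2],"twist":[0,0,0],"grip":-1},{"translation":[0,-0.2,0.2],"twist":[0,0,0],"grip":-1},{"translation":[0,-0.2,0.2],"twist":[0,0,0],"grip":-1},{"translation":[0,-0.2,0.2],"twist":[0,0,0],"grip":-1},{"translation":[0,-0.2,0.2],"twist":[0,0,0],"grip":-1},{"translation":[0,-0.2,0.2],"twist":[0,0,0],"grip":-1},{"translation":[0,-0.2,0.2],"twist":[0,0,0],"grip":-1},{"translation":[0,-0.2,0.2],"twist":[0,0,0],"grip":-1},{"translation":[0,-0.2,0.2],"twist":[0,0,0],"grip":-1}]'; done
python3 -c "
from h import *
stat();look('wrist','wrist')"
```

```text
t: 18.1
tool_pos: [0.4429, -0.1148, 0.0855]
orientation: [1.901, 2.492, 0.003]
force: [3.2, 1.0, 4.8]
opening: 0.0158
18.1 [ 0.4429 -0.1148  0.0855] F [3.16 0.97 4.78] tz [-0.005  0.006 -1.   ] d [ 0.1  0.3 -0.1]
wrist 18.1 (314, -2.396)
wrist 18.15 (309, -2.376)
```

```bash
for k in 1 2; do python3 -m pendant '[{"translation":[0,-0.2,0.2],"twist":[0,0.0005,0],"grip":-1},{"translation":[0,-0.2,0.2],"twist":[0,0,0],"grip":-1},{"translation":[0,-0.2,0.2],"twist":[0,0.0005,0],"grip":-1},{"translation":[0,-0.2,0.2],"twist":[0,0,0],"grip":-1},{"translation":[0,-0.2,0.2],"twist":[0,0.0005,0],"grip":-1},{"translation":[0,-0.2,0.2],"twist":[0,0,0],"grip":-1},{"translation":[0,-0.2,0.2],"twist":[0,0.0005,0],"grip":-1},{"translation":[0,-0.2,0.2],"twist":[0,0,0],"grip":-1},{"translation":[0,-0.2,0.2],"twist":[0,0.0005,0],"grip":-1},{"translation":[0,-0.2,0.2],"twist":[0,0,0],"grip":-1}]'; done
python3 -c "
from h import *
stat();look('wrist','wrist')"
```

```text
t: 19.2
tool_pos: [0.4433, -0.1153, 0.0855]
orientation: [1.9, 2.49, 0.009]
force: [2.9, 0.4, 4.7]
opening: 0.0156
t: 20.2
tool_pos: [0.4438, -0.1158, 0.0855]
orientation: [1.898, 2.488, 0.016]
force: [2.7, 0.6, 5.6]
opening: 0.0159
20.2 [ 0.4438 -0.1158  0.0855] F [2.73 0.56 5.6 ] tz [-0.004  0.016 -1.   ] d [ 1.3 -0.3 -0.1]
wrist 20.2 (248, -1.586)
wrist 20.25 (244, -1.571)
```

```bash
for k in 1 2; do python3 -m pendant '[{"translation":[0.1,-0.2,0.2],"twist":[0.001,0,0],"grip":-1},{"translation":[0.1,-0.2,0.2],"twist":[0.001,0,0],"grip":-1},{"translation":[0.1,-0.2,0.2],"twist":[0.001,0,0],"grip":-1},{"translation":[0.1,-0.2,0.2],"twist":[0,0,0],"grip":-1},{"translation":[0.1,-0.2,0.2],"twist":[0.001,0,0],"grip":-1},{"translation":[0.1,-0.2,0.2],"twist":[0,0,0],"grip":-1},{"translation":[0.1,-0.2,0.2],"twist":[0.001,0,0],"grip":-1},{"translation":[0.1,-0.2,0.2],"twist":[0,0,0],"grip":-1},{"translation":[0.1,-0.2,0.2],"twist":[0.001,0,0],"grip":-1},{"translation":[0.1,-0.2,0.2],"twist":[0,0,0],"grip":-1}]'; done
python3 -c "
from h import *
stat();look('wrist','wrist')"
```

```text
t: 21.3
tool_pos: [0.444, -0.1154, 0.0854]
orientation: [1.897, 2.487, 0.012]
force: [3.0, 0.5, 5.1]
opening: 0.0159
t: 22.3
tool_pos: [0.4442, -0.1151, 0.0855]
orientation: [1.896, 2.487, 0.008]
force: [3.5, -0.6, 5.1]
opening: 0.0157
22.3 [ 0.4442 -0.1151  0.0855] F [ 3.46 -0.61  5.15] tz [-0.009  0.013 -1.   ] d [ 0.7 -0.8 -0.1]
wrist 22.3 (189, -0.787)
wrist 22.35 (177, -0.768)
```

```bash
python3 -m pendant '[{"translation":[0.1,-0.3,0.4],"twist":[0.001,0.001,0],"grip":-1},{"translation":[0.1,-0.3,0.4],"twist":[0.001,0.001,0],"grip":-1},{"translation":[0.1,-0.3,0.4],"twist":[0.001,0.001,0],"grip":-1},{"translation":[0.1,-0.3,0.4],"twist":[0.001,0.001,0],"grip":-1},{"translation":[0.1,-0.3,0.4],"twist":[0.001,0.001,0],"grip":-1},{"translation":[0.1,-0.3,0.4],"twist":[0.001,0.001,0],"grip":-1},{"translation":[0.1,-0.3,0.4],"twist":[0.001,0.001,0],"grip":-1},{"translation":[0.1,-0.3,0.4],"twist":[0.001,0.001,0],"grip":-1},{"translation":[0.1,-0.3,0.4],"twist":[0.001,0,0],"grip":-1},{"translation":[0.1,-0.3,0.4],"twist":[0,0,0],"grip":-1}]'
python3 -c "
from h import *
stat();look('wrist','wrist')"
```

```text
t: 23.4
tool_pos: [0.4459, -0.1153, 0.0855]
orientation: [1.897, 2.489, 0.012]
force: [4.4, 0.9, 5.8]
opening: 0.0154
23.4 [ 0.4459 -0.1153  0.0855] F [4.4  0.86 5.75] tz [-0.005  0.013 -1.   ] d [ 1.4 -2.4 -0.2]
wrist 23.4 (174, -0.467)
wrist 23.45 (176, -0.45)
```

```bash
python3 -m pendant '[{"translation":[0.2,-0.8,0.5],"twist":[0.001,0,0],"grip":-1},{"translation":[0.2,-0.8,0.5],"twist":[0.001,0.001,0],"grip":-1},{"translation":[0.2,-0.8,0.5],"twist":[0.001,0,0],"grip":-1},{"translation":[0.2,-0.8,0.5],"twist":[0.001,0.001,0],"grip":-1},{"translation":[0.2,-0.8,0.5],"twist":[0.001,0,0],"grip":-1},{"translation":[0.2,-0.8,0.5],"twist":[0.001,0.001,0],"grip":-1},{"translation":[0.2,-0.7,0.5],"twist":[0.001,0,0],"grip":-1},{"translation":[0.2,-0.7,0.5],"twist":[0.001,0.001,0],"grip":-1},{"translation":[0.1,-0.6,0.5],"twist":[0.001,0,0],"grip":-1},{"translation":[0.1,-0.5,0.5],"twist":[0.001,0,0],"grip":-1}]'
python3 -c "
from h import *
stat();look('wrist')"
```

```text
t: 24.5
tool_pos: [0.4445, -0.116, 0.0854]
orientation: [1.896, 2.487, 0.013]
force: [3.9, 0.0, 7.3]
opening: 0.0159
24.5 [ 0.4445 -0.116   0.0854] F [3.9  0.   7.33] tz [-0.006  0.016 -1.   ] d [ 1.7 -0.9 -0.2]
wrist 24.5 (161, -0.253)
```

```bash
python3 -m pendant '[{"translation":[0.3,-0.7,0.4],"twist":[0.001,0.001,0],"grip":-1},{"translation":[0.3,-0.7,0.4],"twist":[0.001,0,0],"grip":-1},{"translation":[0.3,-0.7,0.4],"twist":[0.001,0.001,0],"grip":-1},{"translation":[0.3,-0.7,0.4],"twist":[0.001,0,0],"grip":-1},{"translation":[0.2,-0.6,0.4],"twist":[0.001,0,0],"grip":-1},{"translation":[0.2,-0.6,0.5],"twist":[0.001,0,0],"grip":-1},{"translation":[0.2,-0.6,0.6],"twist":[0.001,0,0],"grip":-1},{"translation":[0.2,-0.6,0.6],"twist":[0,0,0],"grip":-1},{"translation":[0.2,-0.6,0.6],"twist":[0,0,0],"grip":-1},{"translation":[0.2,-0.6,0.6],"twist":[0,0,0],"grip":-1}]'
python3 -c "
from h import *
stat();look('wrist')"
```

```text
t: 25.55
tool_pos: [0.4436, -0.116, 0.0852]
orientation: [1.892, 2.483, 0.016]
force: [3.8, 1.1, 5.9]
opening: 0.0158
25.55 [ 0.4436 -0.116   0.0852] F [3.8  1.12 5.88] tz [-0.01  0.02 -1.  ] d [ 1.4 -0.  -0.4]
wrist 25.55 (111, -0.098)
```

```bash
python3 -m pendant '[{"translation":[0.3,-0.6,0.6],"twist":[0.001,0.001,0],"grip":-1},{"translation":[0.3,-0.6,0.6],"twist":[0.001,0.001,0],"grip":-1},{"translation":[0.3,-0.6,0.6],"twist":[0.001,0.001,0],"grip":-1},{"translation":[0.3,-0.6,0.7],"twist":[0.001,0.001,0],"grip":-1},{"translation":[0.3,-0.6,0.8],"twist":[0.001,0.001,0],"grip":-1},{"translation":[0.3,-0.6,0.8],"twist":[0.001,0.001,0],"grip":-1},{"translation":[0.3,-0.6,0.8],"twist":[0.001,0.001,0],"grip":-1},{"translation":[0.3,-0.6,0.8],"twist":[0.001,0.001,0],"grip":-1},{"translation":[0.3,-0.6,0.8],"twist":[0.001,0.001,0],"grip":-1},{"translation":[0.3,-0.6,0.8],"twist":[0.001,0.001,0],"grip":-1}]'
python3 -c "
from h import *
stat();look('wrist')"
```

```text
t: 26.6
tool_pos: [0.439, -0.1147, 0.0779]
orientation: [1.898, 2.491, 0.017]
force: [5.2, -0.5, 2.0]
opening: 0.0158
26.6 [ 0.439  -0.1147  0.0779] F [ 5.24 -0.53  1.99] tz [-0.002  0.015 -1.   ] d [-1.   4.1 -7.7]
wrist 26.6 (89, 0.011)
```

The pin has caught: the tip is 7.6 mm down, with a 5 N side pull. It sits 4 mm short of the slot, so I'll bring it over the slot before pushing deeper.

```bash
python3 -m pendant '[{"translation":[0,0.5,-0.3],"twist":[0.001,0,0],"grip":-1},{"translation":[0,0.5,0],"twist":[0.001,0,0],"grip":-1},{"translation":[0,0.5,0],"twist":[0.001,0,0],"grip":-1},{"translation":[0,0.5,0],"twist":[0.001,0,0],"grip":-1},{"translation":[0,0.4,0],"twist":[0.001,0,0],"grip":-1},{"translation":[0,0.3,0],"twist":[0.001,0,0],"grip":-1},{"translation":[0,0,0],"twist":[0.001,0,0],"grip":-1},{"translation":[0,0,0],"twist":[0.001,0,0],"grip":-1},{"translation":[0,0,0],"twist":[0.001,0,0],"grip":-1},{"translation":[0,0,0],"twist":[0.001,0,0],"grip":-1}]'
python3 -c "
from h import *
stat();look('wrist')"
```

```text
t: 27.65
tool_pos: [0.4411, -0.1145, 0.0775]
orientation: [1.902, 2.496, 0.0]
force: [5.1, -1.6, 0.6]
opening: 0.016
27.65 [ 0.4411 -0.1145  0.0775] F [ 5.08 -1.57  0.6 ] tz [-0.002  0.002 -1.   ] d [-0.6  2.  -8.1]
wrist 27.65 (85, 0.047)
```

```bash
python3 -m pendant '[{"translation":[0,0.5,0],"twist":[0,0,0],"grip":-1},{"translation":[0,0.5,0],"twist":[0,0,0],"grip":-1},{"translation":[0,0.5,0],"twist":[0,0,0],"grip":-1},{"translation":[0,0.3,0],"twist":[0,0,0],"grip":-1},{"translation":[0,0,0.2],"twist":[0,0,0],"grip":-1},{"translation":[0,0,0.5],"twist":[0,0,0],"grip":-1},{"translation":[0,0,0.5],"twist":[0,0,0],"grip":-1},{"translation":[0,0,0.5],"twist":[0,0,0],"grip":-1},{"translation":[0,0,0.5],"twist":[0,0,0],"grip":-1},{"translation":[0,0,0.5],"twist":[0,0,0],"grip":-1}]'
python3 -c "
from h import *
stat()"
```

```text
t: 28.7
tool_pos: [0.4437, -0.1139, 0.0752]
orientation: [1.902, 2.496, 0.002]
force: [4.9, -0.7, 1.8]
opening: 0.0156
28.7 [ 0.4437 -0.1139  0.0752] F [ 4.86 -0.68  1.76] tz [-0.003  0.003 -1.   ] d [ -0.6  -0.6 -10.4]
```

```bash
python3 -m pendant '[{"translation":[0,-0.1,0.6],"twist":[0,0,0],"grip":-1},{"translation":[0,-0.1,0.6],"twist":[0,0,0],"grip":-1},{"translation":[0,-0.1,0.7],"twist":[0,0,0],"grip":-1},{"translation":[0,-0.1,0.8],"twist":[0,0,0],"grip":-1},{"translation":[0,-0.1,0.8],"twist":[0,0,0],"grip":-1},{"translation":[0,-0.1,0.8],"twist":[0,0,0],"grip":-1},{"translation":[0,-0.1,0.8],"twist":[0,0,0],"grip":-1},{"translation":[0,-0.1,0.8],"twist":[0,0,0],"grip":-1},{"translation":[0,-0.1,0.8],"twist":[0,0,0],"grip":-1},{"translation":[0,-0.1,0.8],"twist":[0,0,0],"grip":-1}]'
python3 -c "
from h import *
stat()"
```

```text
t: 29.7
tool_pos: [0.4427, -0.1141, 0.067]
orientation: [1.902, 2.496, 0.002]
force: [5.0, -0.5, 2.8]
opening: 0.0161
29.7 [ 0.4427 -0.1141  0.067 ] F [ 5.03 -0.46  2.83] tz [-0.002  0.003 -1.   ] d [ -0.6   0.4 -18.6]
```

```bash
python3 -m pendant '[{"translation":[0,0.05,0.7],"twist":[0,0,0],"grip":-1},{"translation":[0,0.05,0.7],"twist":[0,0,0],"grip":-1},{"translation":[0,0.05,0.7],"twist":[0,0,0],"grip":-1},{"translation":[0,0,0.7],"twist":[0,0,0],"grip":-1},{"translation":[0,0,0.6],"twist":[0,0,0],"grip":-1},{"translation":[0,0,0.5],"twist":[0,0,0],"grip":-1},{"translation":[0,0,0.5],"twist":[0,0,0],"grip":-1},{"translation":[0,0,0.4],"twist":[0,0,0],"grip":-1},{"translation":[0,0,0.4],"twist":[0,0,0],"grip":-1},{"translation":[0,0,0.4],"twist":[0,0,0],"grip":-1}]'
python3 -c "
from h import *
stat()"
```

```text
t: 30.7
tool_pos: [0.444, -0.1141, 0.0625]
orientation: [1.901, 2.494, 0.004]
force: [4.0, -0.5, 6.2]
opening: 0.0156
30.7 [ 0.444  -0.1141  0.0625] F [ 4.02 -0.48  6.22] tz [-0.003  0.005 -1.   ] d [ -0.3  -0.8 -23.1]
```

```bash
python3 -m pendant '[{"translation":[0,0.2,0.2],"twist":[0,0,0],"grip":-1},{"translation":[0,0.2,0.2],"twist":[0,0,0],"grip":-1},{"translation":[0,0.2,0.2],"twist":[0,0,0],"grip":-1},{"translation":[0,0.2,0.2],"twist":[0,0,0],"grip":-1},{"translation":[0,0.2,0.2],"twist":[0,0,0],"grip":-1},{"translation":[0,0.2,0.2],"twist":[0,0,0],"grip":-1},{"translation":[0,0.1,0.1],"twist":[0,0,0],"grip":-1},{"translation":[0,0,0.1],"twist":[0,0,0],"grip":-1},{"translation":[0,0,0.1],"twist":[0,0,0],"grip":-1},{"translation":[0,0,0.1],"twist":[0,0,0],"grip":-1}]'
python3 -c "
from h import *
stat()"
```

```text
t: 31.7
tool_pos: [0.4444, -0.1141, 0.0625]
orientation: [1.901, 2.496, 0.0]
force: [3.1, -0.9, 5.8]
opening: 0.0157
31.7 [ 0.4444 -0.1141  0.0625] F [ 3.08 -0.93  5.81] tz [-0.003  0.003 -1.   ] d [ -0.2  -1.2 -23.1]
```

```bash
python3 -m pendant '[{"translation":[0,0.1,0],"twist":[0,0,0],"grip":-1},{"translation":[0,0,0],"twist":[0,0,0],"grip":-0.4},{"translation":[0,0,0],"twist":[0,0,0],"grip":-0.2},{"translation":[0,0,0],"twist":[0,0,0],"grip":0},{"translation":[0,0,0],"twist":[0,0,0],"grip":0},{"translation":[0,0,0],"twist":[0,0,0],"grip":0},{"translation":[0,0,0],"twist":[0,0,0],"grip":0},{"translation":[0,0,-2],"twist":[0,0,0],"grip":0},{"translation":[0,0,-5],"twist":[0,0,0],"grip":0},{"translation":[0,0,-5],"twist":[0,0,0],"grip":0}]'
python3 -c "
from h import *
stat();print(robot.read_state()['opening'])"
```

```text
t: 32.7
tool_pos: [0.4379, -0.112, 0.07]
orientation: [-1.897, -2.491, 0.007]
force: [-0.1, 0.6, 0.1]
opening: 0.0465
32.7 [ 0.4379 -0.112   0.07  ] F [-0.11  0.55  0.13] tz [ 0.005 -0.01  -1.   ] d [ -3.8   4.3 -15.6]
0.04650562753083925
```

```bash
python3 -m pendant '[{"translation":[-2,3,-3],"twist":[0,0,0],"grip":0},{"translation":[-1,1,-8],"twist":[0,0,0],"grip":0},{"translation":[0,0,-15],"twist":[0,0,0],"grip":0},{"translation":[0,0,-20],"twist":[0,0,0],"grip":0},{"translation":[0,0,-25],"twist":[0,0,0],"grip":0},{"translation":[-15,0,-25],"twist":[0,0,0],"grip":0},{"translation":[-25,0,-15],"twist":[0,0,0],"grip":0},{"translation":[-15,0,0],"twist":[0,0,0],"grip":0},{"translation":[0,0,0],"twist":[0,0,0],"grip":0},{"translation":[0,0,0],"twist":[0,0,0],"grip":0}]'
python3 - <<'E'
from h import *
stat();robot.read_state()
fs=[]
p,d,i=snap('wrist','w9')
for k in range(9): robot.read_camera('top')
q,d2,i2=snap('wrist','w10')
print('diff',np.abs(p.astype(int)-q).mean())
pi=q.astype(int);m=(pi[...,0]>140)&(pi[...,1]<90)&(pi[...,2]<90)
P=cloud(d2,i2,m);P=P[(np.linalg.norm(P[:,:2]-S,axis=1)<.03)&(P[:,2]>.06)];t=P[P[:,2]>np.percentile(P[:,2],80)-.004]
print(len(P),t.mean(0),'expect top z',.049+.046)
cv2.imwrite('pics/w10x.png',cv2.resize(np.hstack([p,q])[30:300,:,::-1],None,fx=.78,fy=.78) if 0 else cv2.resize(q[:,:,::-1],(800,600)))
E
```

```text
t: 33.7
tool_pos: [0.4608, -0.1692, 0.1899]
orientation: [-1.899, -2.494, 0.006]
force: [-0.1, 0.5, -0.4]
opening: 0.0465
33.7 [ 0.4608 -0.1692  0.1899] F [-0.06  0.49 -0.36] tz [ 0.003 -0.007 -1.   ] d [ 57.   -1.7 104.5]
diff 1.0213114420572917
230 [ 0.44547909 -0.11242567  0.09569574] expect top z 0.095
```

View pics/w10x.png

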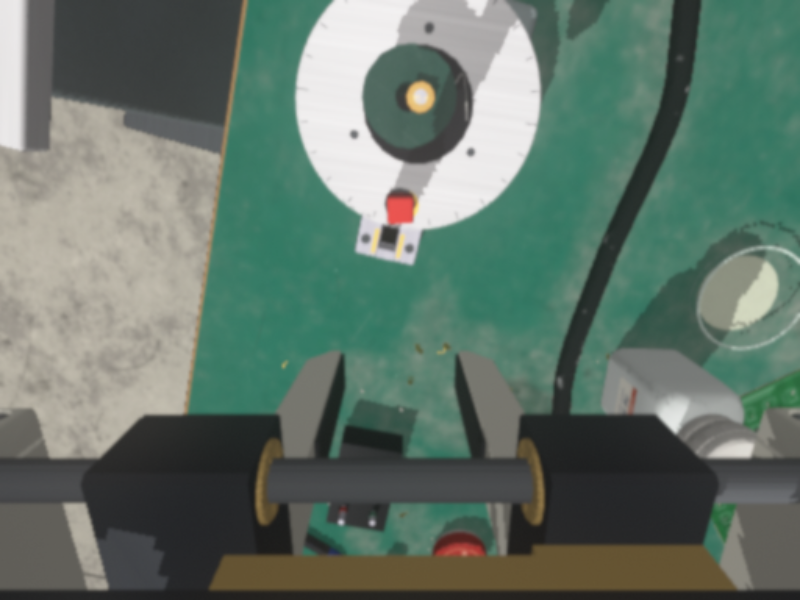

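The pin stands in the hole over the slot at (400,208). Its top measures 95.7 mm against 95 mm expected for a seated collar. The platter is still and the gripper is clear, so I'm handing in.

```bash
python3 -c "
from h import *
print(robot.close_job())"
```

```text
the job is handed in; nothing more can be done
None
```

The platter is locked: the pin is seated through the lock hole into the fork slot, and I handed the job in at about 34 s of the 64 s.

- **Rubbing:** I pressed the tip on the platter with about 5–6 N, which slowed it from about 1.55 to 0.2–0.4 rad/s. One reading reached 7.3 N.
- **Catching and seating:** The pin caught at about 26 s, 4 mm short of the slot. I moved it over the slot before going deeper, then pressed it down with at most about 6 N. It stopped 23 mm below the rubbing height, so the collar is down on the platter.
- **Last checks:** The top of the pin measured 95.7 mm above the bench, against 95 mm expected. Two pictures about 0.5 s apart showed no visible platter motion. The gripper was clear with about zero force. I kept clear of the other things on the bench; of those, the last picture shows only the dish, the bottle and part of the tin.
- **Small disagreements:** The pin stands about 2 mm to the counter-clockwise side of my camera estimate of the slot centre, which is where the clutch pushes it. When I let go, the arm sprang back about 6 mm, inside the open jaws, and the pin stayed in place.

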